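# Clear the jammed jars at the stopper press

### The job

Two of the three spice jars have jammed side by side at the mouth of the stopper press's feed tray. Gently ease one of them back (the sprung pusher behind gives way), get all three into single file between the narrow rails, then slide the pusher up until the row is closed up against the stop and held there by the pusher's head, its spring part-way pressed in but not solid, and let go. Slide the jars without forcing them (they chip), never lift or tip one, and leave everything else on the table where it is.

Things in the scene. Friction and masses are not known exactly. Their poses are not given: they have to be found in the camera images.
- tray: Feed tray of a hand stopper press, fixed: plywood base 12 mm thick (jars slide on it, z = 12 mm), aluminium rails 26 mm high on it. Origin: table level on the centre line; +x is the feed direction to the press, y across, z up. Wide part x -212 to -30 mm, inner rail faces y = +-60.5 mm; rails close in straight to y = +-32.5 mm at x = 10 mm; narrow lane from there to the stop at x = 165 mm.
- press: Hand stopper press fixed across the end of the lane: white stop block 34 mm high whose face ends the lane, grey column behind it, ram on a head above. Axes and origin as the tray.
- stop (a point): Middle of the face of the white stop block, 32 mm above the table; axes as the tray. The grey press stands behind it; its ram hangs over the lane 29 mm before the stop (foot 98 mm above the table), its head reaches 58 mm before the stop above 177 mm: keep clear.
- mouth (a point): Centre line of the tray where the narrow lane begins, 32 mm above the table; same axes as the tray.
- pusher (a joint): Travel of the blue pusher carriage along the tray, m: 0 fully back, 0.155 furthest forward; grows towards the press. It stays where it is left (about 5 N to slide it either way).
- pusher_head: The pusher's sprung head: a plate 48 mm wide with a black rubber face, on the tray's centre line in front of the carriage, 3 to 31 mm above the tray floor. Origin: foot of the rubber face at floor level; axes as the tray, +x towards the jars. It springs in by up to 8 mm (then solid), about 0.8 N per mm.
- knob (a point): Centre of the pusher's upright black cylindrical knob, 25 mm across and 26 mm tall (59 to 85 mm above the table), on the carriage 48 mm behind the rubber face when the head is fully out. Axes as the tray.
- jar_white_mid (a point): White hand-thrown spice jar, round, straight-sided, between 54 and 62 mm across (the three differ), 45 mm tall plus a cork 38 mm across standing proud to 58 mm; about 180 g, slides easily. Point: on its axis, 22 mm above its foot. Any of the three jars may be the one already in the narrow lane; the other two stand jammed abreast where the rails close in.
- jar_blue_mid (a point): Blue jar of the same kind; the point lies on its axis 22 mm above its foot.
- jar_clay_mid (a point): Red-brown jar of the same kind; the point lies on its axis 22 mm above its foot.
- done_a_mid (a point): Bystander: green finished jar on the table beyond the tray, 58 mm across, cork pressed in (50 mm tall); leave alone. Point on its axis 22 mm up.
- done_b_mid (a point): Bystander: ochre finished jar, likewise; leave alone.
- cork: Bystander: loose cork, 38 mm across, 20 mm tall, on the table on the robot's side of the tray; leave alone. Origin under its centre.
- mug: Bystander: grey mug, 84 mm across, 85 mm tall; origin under its centre; leave alone.
- bowl: Bystander: white bowl, 120 mm across, 50 mm tall; origin under its centre; leave alone.
- brush: Bystander: brush lying on the table, 190 mm long; leave alone.
- slip: Bystander: white plastic bottle with a red cap, 56 mm across, 120 mm tall; origin under its centre; leave alone.
Things that resemble listed ones, but are neither listed nor needed, are in the scene too. What is shaped like the part that bears jar_clay_mid but pink or purple is not meant. Of the things that look like the part that bears jar_blue_mid, the larger one is meant.

How it is judged:
By the outcome, as a careful person would: the job done as asked, in the order asked, and still so for the second after the job is handed in, with the robot touching nothing.
It also fails if it takes over 72 s, if anything falls off the work surface, if the arm or the gripper's body presses on something with over 40 N, if the wrist force passes 120 N, or if a joint passes its speed limit or range.

### The arm

A 6-joint arm with a two-finger parallel gripper is mounted at the origin on the work surface. World frame = base frame: x ahead of the robot, y to its left, z up, the work surface at z = 0. Lengths are in mm, angles in degrees, forces in N, time in s.
With the tool pointing down it reaches from about 300 to 850 mm from the base axis. Payload 4.2 kg.
Tool frame: the origin (TCP) lies on the centre line of the jaws, within the pads' length; the fingertips stand 14 mm ahead of it and the grasp point (between the pads) lies 5 mm behind it; z points along the fingers, y is the direction in which the jaws open and shut (so a half turn about z gives the same grasp; the last joint's range is limited). The gripper opens to 91 mm and grips with 3 to 60 N. Pads are 32 mm wide; open, the fingers measure 118 mm over their backs; the gripper's body (76 mm by 178 mm) begins 60 mm behind the grasp point.
Start: joints at [-73.51, 18.312, 89.639, -0, 72.044, -1.146], TCP at [174.206, -547.991, 227.976] pointing down, gripper open.
Joint ranges: [-177.97, 177.97], [-48.28, 115.42], [12.27, 149.76], [-77.06, 257.06], [2.81, 150.46], [-146.56, 146.56]. Speed limits (degrees/s): [147.25, 147.25, 180, 180, 180, 180].

### API

Orientations are given as [roll, pitch, yaw] about the fixed x, y, z axes, in that order (R = Rz(yaw) Ry(pitch) Rx(roll)).
In Python, from workcell import env gives the robot as it stands.
- The arm moves only by the tool play_rows, never from a script. Its argument "increments" is a list of rows, each a list of 5 numbers: the shift along the world's x, y, z in mm, then the turn about the world's z in degrees, then the closure, from 0 (fully open) to 1 (shut). In form: [[x, y, z, yaw, fingers], ...]. A call has 1 to 20 rows; each row shifts and turns the commanded pose from where the row before left it; what a row does not reach is not made up. A row lasts 1/8 s, in which the tool goes at most 62.5 mm and 10.7 degrees, less where a joint would pass 70% of its speed; a pose out of reach is approached as far as the arm can. A call is refused whole if a number of a shift passes 62.5 or a number of a turn 10.7, either way. A call with a gripper value outside its range is refused whole. The fingers move at their own pace and stop on an object; "newtons" is the grip in N (left out, the last holds). Time passes only in rows, so rows that do not move let the fingers close. It gives the time, the measured TCP pose, the force and the opening at its end, in the units of the state.
- env.state(): the state, without advancing time (a new reading comes with each control period).
- env.grab_frame(name): name is "side" or "top" or "wrist"; returns the picture (384x512x3 uint8, red, green, blue); there is no depth.
- env.calibration(name): a dict with "fx", "fy", "cx", "cy" (pixels), "R" (3x3) and "t" (3): a world point X has camera coordinates R X + t; the wrist camera has in their place "hand_eye" (4x4, takes a point from camera to tool coordinates, whose origin is the TCP and whose axes are the flange's). Camera axes: x right, y down, z forward; pixel columns grow to the right and rows downward; lengths in mm; the calibration is good to about 2 mm. A picture is of the moment at which its call begins: read the wrist's pose just before it. calibration takes no time and is no camera call.
- env.job_done(): hands the job in, once; it reports no verdict.
The state is a dict: "time_s": time; "qpos": joint angles; "qvel": joint speeds; "effort": joint torques, N m; "ee_pos": TCP position; "ee_rot": TCP orientation; "force": force on the tool from outside, world axes, zero at the start; "torque": the same for the moment, N m; "gripper_width": finger opening in mm.
Only numpy, scipy, OpenCV 4.12 (cv2) and the standard library are available. Lean on these libraries where they do the work, as an engineer would, in place of code of your own. Each camera call takes 0.05 s, during which the arm holds its last target.

## Working session

There is one attempt and no reset: what is moved stays moved. The work goes in short steps, Python scripts to look and compute and a tool call to move; the robot and the scene stay as the last step left them, time stands still between calls to the robot, and variables do not carry over. Pictures are saved under pics/ and viewed, and the job is handed in when it is done.

Besides the shell and the picture viewer there is one more tool, called after "Emit:" as name(argument=value, ...) on one line, values as JSON. play_rows: Moves the arm, as the interface text tells. Its arguments: {"type":"object","properties":{"increments":{"type":"array"},"newtons":{"type":"number"}},"required":["increments"]}

```bash
mkdir -p pics; ls
python3 - <<'E'
from workcell import env
import cv2
for n in("side","top","wrist"):
    cv2.imwrite(f"pics/a_{n}.png",env.grab_frame(n)[:,:,::-1])
    c=env.calibration(n); print(n,c)
s=env.state();print(s)
E
```

```text
pics
side {'fx': 383.9750613678196, 'fy': 383.9750613678196, 'cx': 253.10343078729161, 'cy': 193.18809882058235, 'R': array([[-0.99084624, -0.13434571, -0.01322706],
       [-0.0674762 ,  0.57774623, -0.81342255],
       [ 0.11692171, -0.80508417, -0.58152282]]), 't': array([ 598.74417788,   83.9168786 , 1019.3803703 ])}
top {'fx': 364.6089824967372, 'fy': 364.6089824967372, 'cx': 253.7225396325327, 'cy': 189.82882839910624, 'R': array([[-0.00797644, -0.99981505, -0.01749969],
       [-0.9932638 ,  0.00994484, -0.1154475 ],
       [ 0.11560018,  0.01646095, -0.99315942]]), 't': array([  14.37332269,  597.71282608, 1276.1986148 ])}
wrist {'fx': 314.4517551433517, 'fy': 314.4517551433517, 'cx': 260.0776483169321, 'cy': 189.80215564617023, 'hand_eye': array([[-6.09026657e-04, -9.71685511e-01, -2.36277159e-01,
         6.57007856e+01],
       [ 9.99999814e-01, -5.96133759e-04, -1.26004595e-04,
         5.48908087e-01],
       [-1.84159521e-05, -2.36277192e-01,  9.71685694e-01,
        -1.57580914e+02],
       [ 0.00000000e+00,  0.00000000e+00,  0.00000000e+00,
         1.00000000e+00]])}
{'time_s': 0.15, 'qpos': array([-7.35095965e+01,  1.83431145e+01,  8.96914886e+01, -3.40984629e-04,
        7.20419177e+01, -1.14679413e+00]), 'qvel': array([ 0.0399014 , -0.12427588, -0.26447716, -0.01868223,  0.07197327,
       -0.00272018]), 'effort': array([ 3.69525751e-04, -4.12772155e+01, -2.32154506e+01,  7.27676041e-02,
        4.33465058e-02, -1.01012110e-04]), 'ee_pos': array([ 174.10683786, -547.62928572,  227.30680092]), 'ee_rot': array([-1.79923488e+02, -1.20732006e-03,  1.76373022e+01]), 'force': array([ 0.06252386, -0.6741003 , -0.01474809]), 'torque': array([-0.03038282,  0.01284102,  0.00699024]), 'gripper_width': 91.48917509360196}
```

View pics/a_side.png

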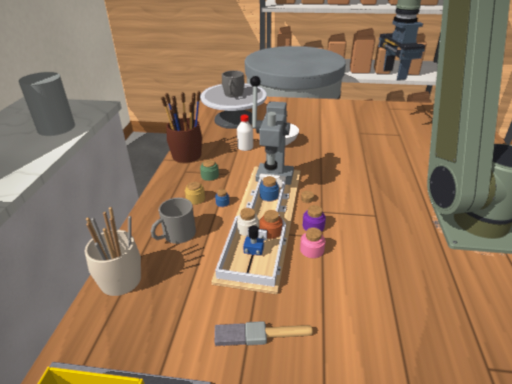

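View pics/a_top.png

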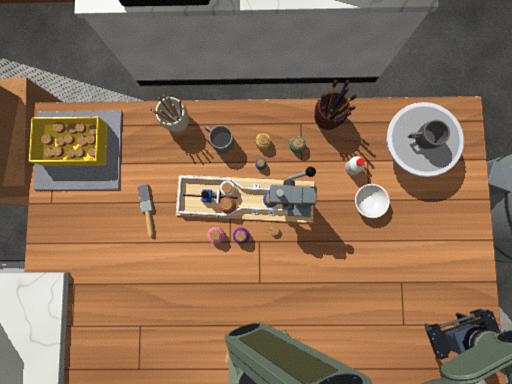

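View pics/a_wrist.png

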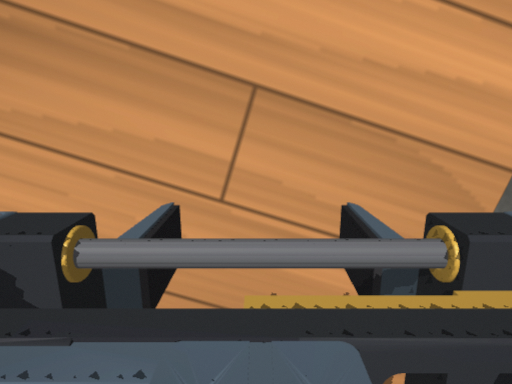

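Side view: the tray runs toward the press, with the white jar at (247,222), clay at (270,223) and blue in the lane at (269,188). The decoys are the small blue one (222,200), purple (314,220) and pink (312,242). I'll take close crops next.

```bash
cat > h.py <<'E'
import numpy as np,cv2
from workcell import env
from scipy.spatial.transform import Rotation as Ro
def cam(n,s=None):
    c=env.calibration(n);K=np.array([[c['fx'],0,c['cx']],[0,c['fy'],c['cy']],[0,0,1]])
    if 'R' in c: return K,np.array(c['R']),np.array(c['t'])
    T=np.eye(4);T[:3,:3]=Ro.from_euler('xyz',s['ee_rot'],degrees=True).as_matrix();T[:3,3]=s['ee_pos']
    W=np.linalg.inv(T@c['hand_eye']);return K,W[:3,:3],W[:3,3]
def onz(C,uv,z):
    K,R,t=C;d=R.T@np.linalg.inv(K)@np.array([uv[0],uv[1],1.]);o=-R.T@t
    return o+d*(z-o[2])/d[2]
def proj(C,X):
    K,R,t=C;p=K@(R@np.asarray(X,float)+t);return p[:2]/p[2]
def crop(img,x,y,w,h,f,name):
    cv2.imwrite('pics/'+name,cv2.resize(img[y:y+h,x:x+w],None,fx=f,fy=f,interpolation=cv2.INTER_CUBIC))
E
python3 - <<'E'
from h import *
s=cv2.imread('pics/a_side.png');t=cv2.imread('pics/a_top.png')
crop(s,190,150,150,150,5,'c_side.png');crop(t,165,165,160,90,5,'c_top.png')
E
```

```text
(no output)
```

View pics/c_side.png

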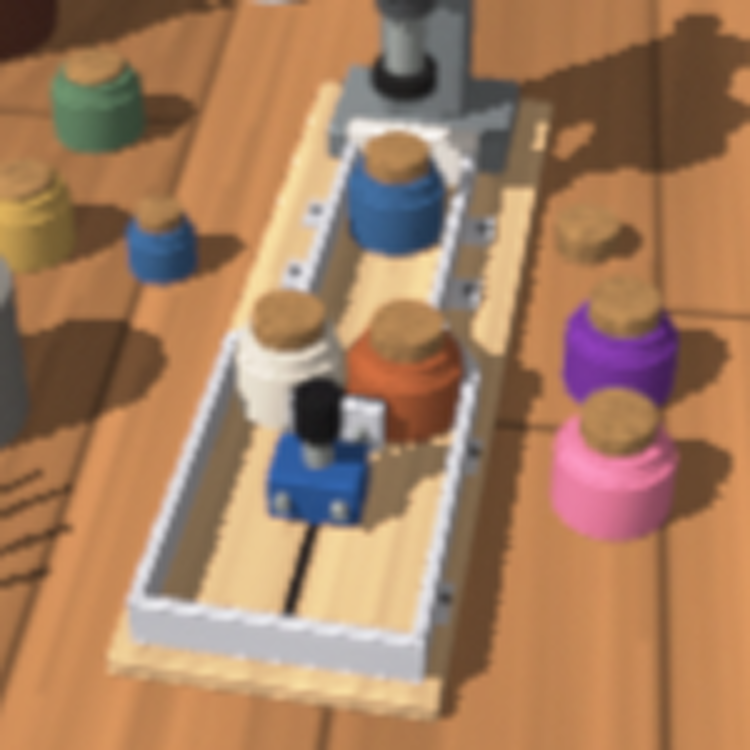

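View pics/c_top.png

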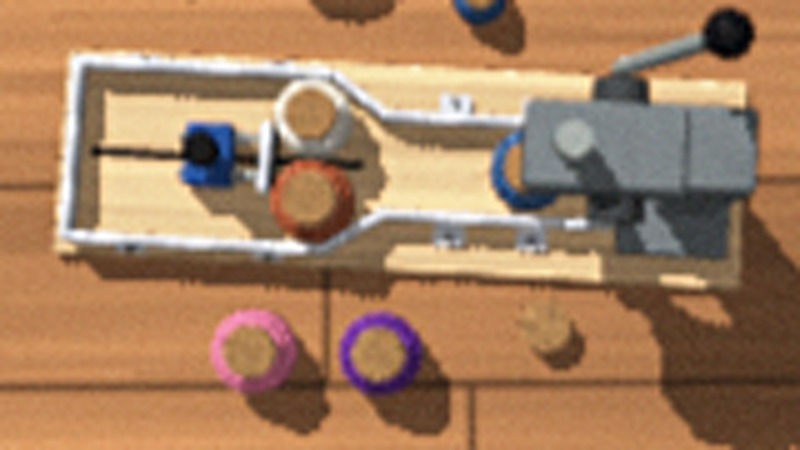

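Run:
```python
from h import *
C=cam('top')
q=lambda u,v:(165+(u+.5)/5-.5,165+(v+.5)/5-.5)
for n,u,v,z in [('backU',80,62,38),('backL',68,238,38),('bendU',333,73,38),('bendL',315,247,38),('mouthU',388,118,38),('mouthL',380,216,38),('farU',520,121,38),('farL',588,224,38),('knob',203,147,85),('head',265,155,43),('white',311,108,70),('clay',312,196,70),('blue rimleft',492,170,57)]:
    print(n,np.round(onz(C,q(u,v),z),1))
S=cam('side');q=lambda u,v:(190+(u+.5)/5-.5,150+(v+.5)/5-.5)
for n,u,v,z in [('knob',317,398,85),('white',289,315,70),('clay',408,328,70),('blue',398,153,70),('cork',587,228,20),('mouthU',295,272,38),('stopmid',412,130,46)]:
    print('S',n,np.round(onz(S,q(u,v),z),1))
```

```text
backU [646.8 272.9  38. ]
backL [519.7 279.5  38. ]
bendU [636.8  89.8  38. ]
bendL [511.7 102.7  38. ]
mouthU [603.7  50.3  38. ]
mouthL [533.4  56.3  38. ]
farU [600.6 -44.4  38. ]
farL [526.3 -91.9  38. ]
knob [579.1 176.2  85. ]
head [577.4 138.1  43. ]
white [607.5 102.7  70. ]
clay [545.6 102.   70. ]
blue rimleft [563.8 -23.8  57. ]
S knob [578.2 186.1  85. ]
S white [603.1 108.   70. ]
S clay [542.9 111.2  70. ]
S blue [563.6 -44.1  70. ]
S cork [454.9 -53.9  20. ]
S mouthU [612.   30.6  38. ]
S stopmid [ 561.2 -105.6   46. ]
```

Emit:
play_rows(increments=[[20,36,20,-1,0],[20,36,20,-1,0],[20,36,20,-1,0],[20,36,10,-1,0],[20,36,0,-1,0],[20,36,0,-1,0],[20,36,0,-1,0],[20,36,0,-1,0],[20,36,0,-1,0],[20,36,0,-1,0],[20,36,0,-1.5,0],[20,36,0,-1.5,0],[20,36,0,-1.5,0],[20,36,0,-1.5,0],[20,36,0,-1.5,0],[20,36,0,-1.5,0],[20,36,0,-1.3,0],[20,26,0,0,0],[0,0,0,0,0],[0,0,0,0,0]])

```text
time_s: 2.65
ee_pos: [533.6, 89.6, 297.6]
ee_rot: [180.0, 0.1, -2.7]
force: [0.4, -0.3, 0.4]
gripper_width: 91.3
```

Run:
```python
from h import *
s=env.state();print(s['ee_pos'],s['ee_rot'],s['time_s'],s['force'])
im=env.grab_frame('wrist')[:,:,::-1];cv2.imwrite('pics/w1.png',im)
np.save('w1.npy',np.r_[s['ee_pos'],s['ee_rot']])
cv2.imwrite('pics/w1x.png',cv2.resize(im[0:260],None,fx=1.5,fy=1.5,interpolation=cv2.INTER_CUBIC))
```

```text
[533.64445225  89.57752975 297.62654577] [ 1.79953251e+02  6.95785619e-02 -2.65915289e+00] 2.65 [ 0.42828784 -0.29845412  0.40710881]
```

View pics/w1x.png

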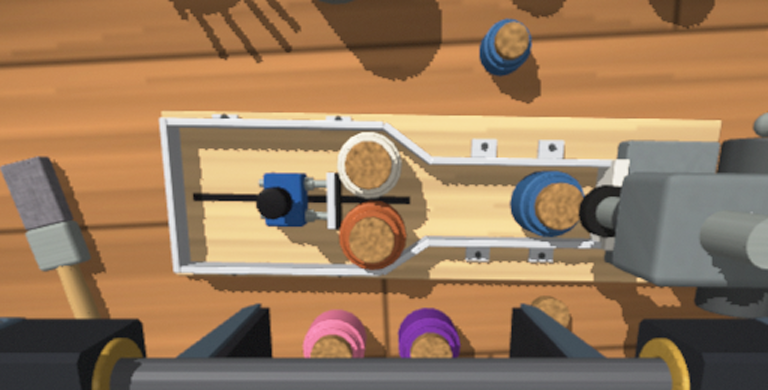

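The wrist view at 1.5x shows the white cork at (371,163), the clay cork at (371,241), blue in the lane with its cork at (559,205), the knob at (274,203) and the head plate at (333,200). Both jars sit right at the head. Decoys here are small blue (506,45), pink (333,340) and purple (429,335), all off the tray.

Run:
```python
from h import *
p=np.load('w1.npy');s=dict(ee_pos=p[:3],ee_rot=p[3:]);C=cam('wrist',s)
im=cv2.imread('pics/w1.png');hsv=cv2.cvtColor(im,cv2.COLOR_BGR2HSV)
q=lambda u,v:((u+.5)/1.5-.5,(v+.5)/1.5-.5)
pts={}
for n,u,v,z in [('backU',181,128,38),('backL',181,264,38),('bendU',384,130,38),('bendL',384,264,38),('mouthU',432,164,38),('mouthL',428,238,38),('farU',612,166,38),('farL',585,241,38),('knob',270,204,85),('headT',339,173,43),('headB',339,227,43),('slotL',194,198,12),('slotR',410,200,12),('white',371,163,70),('clay',372,240,70),('blue',560,205,70)]:
    pts[n]=onz(C,q(u,v),z); print(n,np.round(pts[n],1))
# jar body top rims: segment colours near
S=cam('side')
def rim(name,m):
    m=cv2.morphologyEx(m,cv2.MORPH_CLOSE,np.ones((3,3)));cs,_=cv2.findContours(m,0,2);c=max(cs,key=cv2.contourArea);print(name,cv2.boundingRect(c),cv2.minEnclosingCircle(c))
    return c
roi=np.zeros(im.shape[:2],np.uint8);roi[75:190,200:290]=255
cl=cv2.inRange(hsv,(5,170,60),(13,255,230))&roi
rim('clay',cl)
crop(im,180,70,150,120,5,'w1c.png')
```

```text
backU [641.9 260.   38. ]
backL [526.1 277.8  38. ]
bendU [632.3  89.5  38. ]
bendL [517.5  95.2  38. ]
mouthU [602.7  49.8  38. ]
mouthL [539.1  55.   38. ]
farU [ 593.7 -104.4   38. ]
farL [529.9 -84.6  38. ]
knob [578.2 180.1  85. ]
headT [598.9 129.4  43. ]
headB [553.2 132.7  43. ]
slotL [582.7 268.3  12. ]
slotR [571.5  68.7  12. ]
white [605.5 100.7  70. ]
clay [544.3 103.4  70. ]
blue [565.5 -49.8  70. ]
clay (227, 134, 43, 45) ((248.4318389892578, 156.1151885986328), 22.5821590423584)
```

View pics/w1c.png

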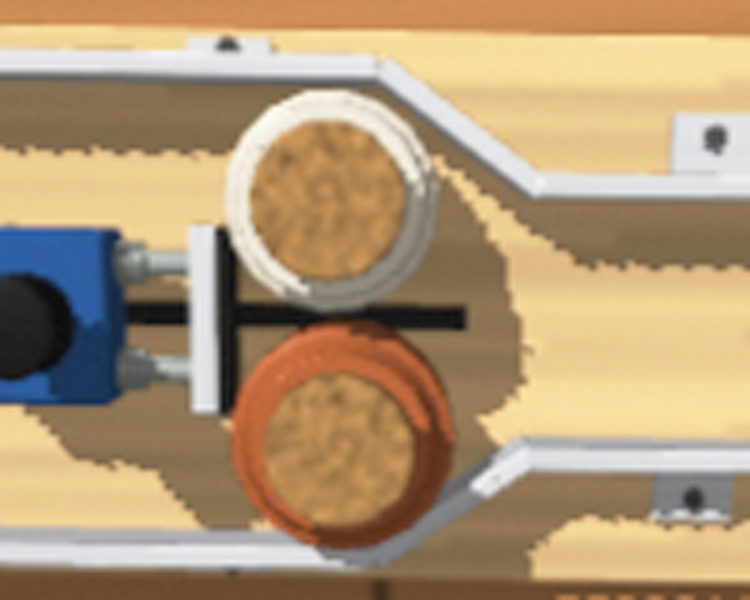

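Tray frame: origin is about (572, 62.5) with feed direction (-0.056, -0.998). White is at tray (-40,+31), clay at (-39,-30), the head face at -69 and the knob at -118. These agree with the given 48 mm offset and the jar radii. I'll first draw the pusher back by its knob so the jar can be eased back with no load on it.

Emit:
play_rows(increments=[[11,22,-10,-0.5,0.4],[11,22,-20,0,0.4],[11,22,-30,0,0.4],[11.8,24.4,-30,0,0.4],[0,0,-30,0,0.4],[0,0,-30,0,0.4],[0,0,-30,0,0.4],[0,0,-20,0,0.4],[0,0,-10,0,0.4],[0,0,-5,0,0.4],[0,0,-5,0,0.4],[0,0,0,0,0.4]], newtons=20)

```text
time_s: 4.2
ee_pos: [579.1, 180.4, 78.2]
ee_rot: [-180.0, -0.0, -3.2]
force: [0.5, -0.2, -0.3]
gripper_width: 54.2
```

Run:
```python
from h import *
s=env.state();print(s['ee_pos'],s['ee_rot'],s['time_s'],s['force'],s['gripper_width'])
im=env.grab_frame('side')[:,:,::-1];crop(im,190,150,150,120,5,'s2.png')
```

```text
[579.08733237 180.43699563  78.15050594] [-1.79999580e+02 -1.76137406e-02 -3.16502040e+00] 4.2 [ 0.54286451 -0.15184687 -0.3305836 ] 54.24089159511096
```

View pics/s2.png

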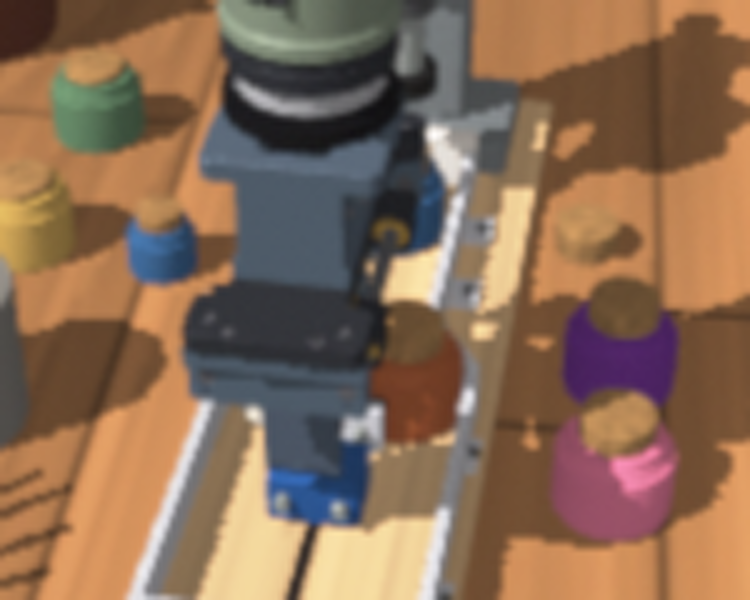

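The fingers straddle the knob and touch nothing. I'll close on it and draw back slowly.

Emit:
play_rows(increments=[[0,0,0,0,1],[0,0,0,0,1],[0,0,0,0,1],[0,0,0,0,1],[0,0,0,0,1],[0,0,0,0,1],[0.1,2,0,0,1],[0.1,2,0,0,1],[0.1,2,0,0,1],[0.1,2,0,0,1]])

```text
time_s: 5.5
ee_pos: [579.5, 187.4, 78.1]
ee_rot: [179.9, -0.0, -3.1]
force: [1.0, -5.1, 2.6]
gripper_width: 24.3
```

Emit:
play_rows(increments=[[0.2,4,0,0,1],[0.2,4,0,0,1],[0.2,4,0,0,1],[0.2,4,0,0,1],[0.2,4,0,0,1],[0.2,4,0,0,1],[0.2,4,0,0,1],[0.2,4,0,0,1],[0,0,0,0,1]])

```text
time_s: 6.62
ee_pos: [581.5, 220.0, 78.1]
ee_rot: [179.9, -0.1, -3.1]
force: [2.2, -3.8, 2.1]
gripper_width: 24.4
```

Emit:
play_rows(increments=[[0,0,0,0,0.4],[0,0,0,0,0.4],[0,0,0,0,0.4],[0,0,20,0,0.4],[0,0,40,0,0.4],[-6,-20,40,0,0.4],[-20,-50,50,0,0.2],[-20,-60,50,0,0.2],[0,0,0,0,0.2],[0,0,0,0,0.2]])

```text
time_s: 7.88
ee_pos: [542.3, 111.7, 258.7]
ee_rot: [-180.0, 0.0, -3.2]
force: [-0.6, -0.5, -0.5]
gripper_width: 73.1
```

```bash
cat >> h.py <<'E'
def wr(name):
    s=env.state();im=env.grab_frame('wrist')[:,:,::-1].copy()
    cv2.imwrite(f'pics/{name}.png',im);np.save(name+'.npy',np.r_[s['ee_pos'],s['ee_rot']])
    cv2.imwrite(f'pics/{name}x.png',cv2.resize(im[0:260],None,fx=1.5,fy=1.5,interpolation=cv2.INTER_CUBIC))
    print(s['ee_pos'],s['ee_rot'],s['time_s'],s['force'],s['gripper_width']);return cam('wrist',s)
O=np.array([572,62.5]);D=np.array([-.056,-.9984]);N=np.array([.9984,-.056])
def tr(P): r=np.array(P[:2])-O;return np.round([r@D,r@N],1)
E
python3 -c "
from h import *
wr('w2')"
```

```text
[542.26210204 111.74129823 258.73116961] [-1.79966470e+02  3.72296245e-02 -3.18598868e+00] 7.875 [-0.64344536 -0.47577887 -0.49468825] 73.11865499247018
```

View pics/w2x.png

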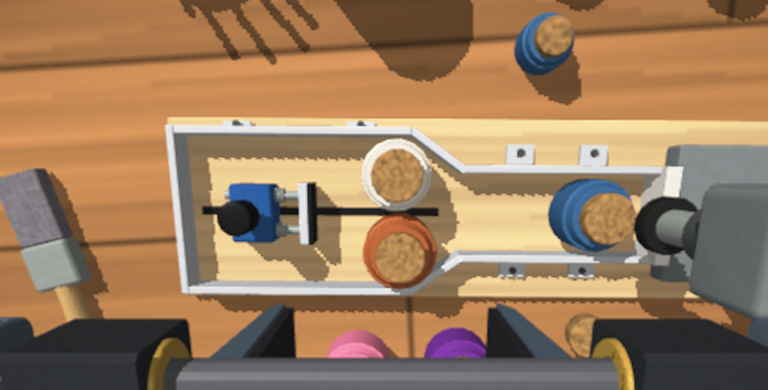

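The pusher is now clear, with its head at (312,212) at 1.5x. The jars are still abreast, white cork at (398,174) and clay cork at (400,256).

Run:
```python
from h import *
p=np.load('w2.npy');C=cam('wrist',dict(ee_pos=p[:3],ee_rot=p[3:]))
im=cv2.imread('pics/w2.png');hsv=cv2.cvtColor(im,cv2.COLOR_BGR2HSV)
q=lambda u,v:((u+.5)/1.5-.5,(v+.5)/1.5-.5)
m=cv2.inRange(hsv,(10,90,70),(20,185,235))
for n,u,v in [('white',398,174),('clay',400,256),('blue',607,221)]:
    c=q(u,v);r=np.zeros_like(m);cv2.circle(r,(int(c[0]),int(c[1])),21,255,-1)
    cs,_=cv2.findContours(cv2.morphologyEx(m&r,cv2.MORPH_OPEN,np.ones((3,3))),0,2);k=max(cs,key=cv2.contourArea)
    (cc,rr)=cv2.minEnclosingCircle(k);P=onz(C,cc,70);P2=onz(C,(cc[0]+rr,cc[1]),70)
    print(n,np.round(cc,1),'diam',2*np.linalg.norm(P2-P),np.round(P,1),tr(P))
```

```text
white [264.5 116.7] diam 37.68001576217588 [604.2 103.   70. ] [-42.2  29.9]
clay [266. 170.] diam 46.61561549221897 [546.2 104.4  70. ] [-40.4 -28.1]
blue [405.7 147.4] diam 43.13501364051053 [562.7 -50.   70. ] [112.8  -2.9]
```

Emit:
play_rows(increments=[[22,-3,-20,0,0.25],[22,-3,-30,0,0.25],[18.7,-2.2,-30,0,0.25],[0,0,-30,0,0.25],[0,0,-30,0,0.25],[0,0,-20,0,0.25],[0,0,-10,0,0.25],[0,0,-8,0,0.25],[0,0,-6,0,0.25],[0,0,0,0,0.25],[0,0,0,0,0.25]], newtons=6)

```text
time_s: 9.3
ee_pos: [605.6, 103.2, 75.9]
ee_rot: [-180.0, -0.1, -3.2]
force: [0.5, 0.1, -0.5]
gripper_width: 68.8
```

Run:
```python
from h import *
wr('w3')
im=env.grab_frame('side')[:,:,::-1];crop(im,190,150,150,120,5,'s3.png')
```

```text
[605.58739461 103.16378908  75.88247996] [-1.79990699e+02 -6.88298342e-02 -3.17051850e+00] 9.3 [ 0.54135353  0.10442072 -0.53326113] 68.79169442979989
```

View pics/s3.png

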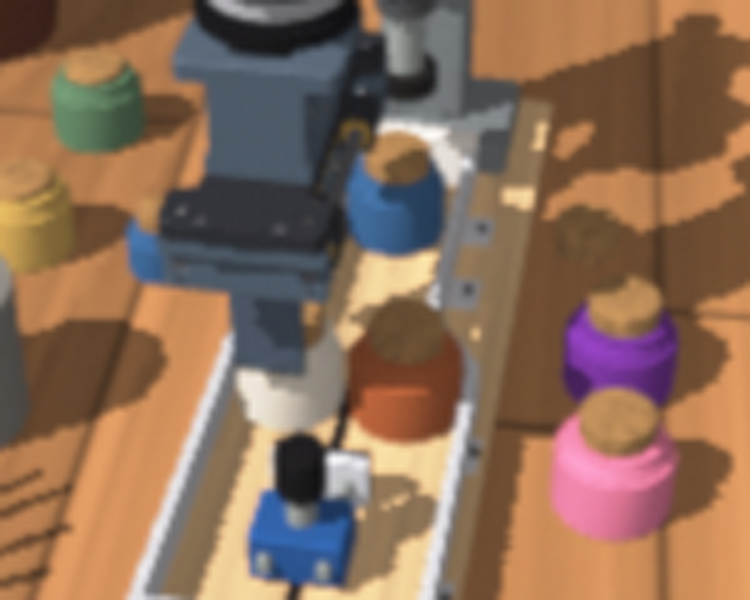

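View pics/w3.png

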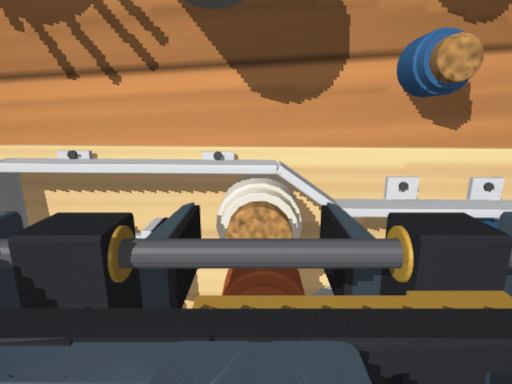

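The white cork lies between the fingers and clay is clear of them. I'll close gently and ease white back.

Emit:
play_rows(increments=[[0,0,0,0,1],[0,0,0,0,1],[0,0,0,0,1],[0,0,0,0,1],[0,0,0,0,1],[0,0,0,0,1],[0.05,1,0,0,1],[0.05,1,0,0,1],[0.05,1,0,0,1],[0.05,1,0,0,1]])

```text
time_s: 10.65
ee_pos: [605.4, 107.2, 75.3]
ee_rot: [180.0, -0.0, -3.2]
force: [-0.2, -0.2, 1.2]
gripper_width: 37.5
```

Emit:
play_rows(increments=[[0.1,2,0,0,1],[0.2,3,0,0,1],[0.2,3,0,0,1],[0.2,3,0,0,1],[0.2,3,0,0,1],[0.2,3,0,0,1],[0.2,3,0,0,1],[0.2,3,0,0,1],[0.2,3,0,0,1],[0,2,0,0,1],[0,0,0,0,1]])

```text
time_s: 12.02
ee_pos: [607.1, 135.5, 75.3]
ee_rot: [-180.0, -0.0, -3.2]
force: [-0.0, 0.2, 1.4]
gripper_width: 37.8
```

Run:
```python
from h import *
im=env.grab_frame('side')[:,:,::-1];crop(im,190,150,150,120,5,'s4.png')
```

```text
(no output)
```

View pics/s4.png

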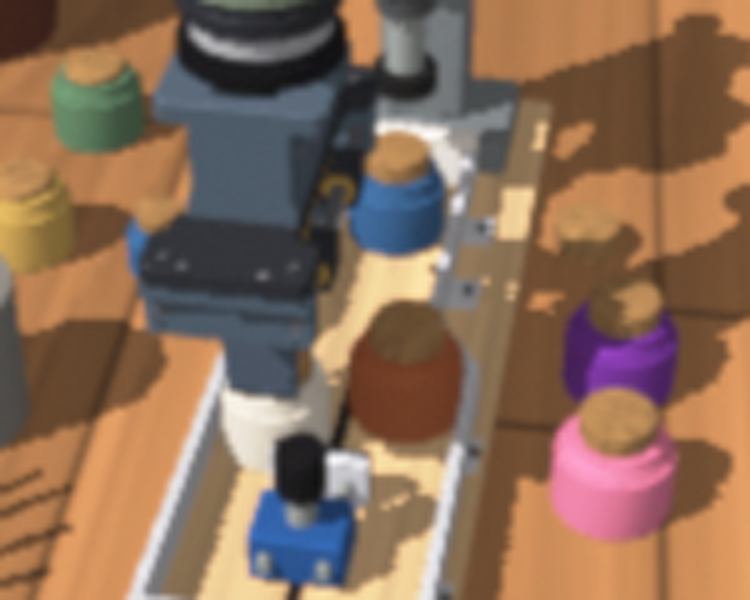

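Emit:
play_rows(increments=[[0,0,0,0,0.25],[0,0,0,0,0.25],[0,0,0,0,0.25],[0,0,15,0,0.25],[0,0,30,0,0.25],[-22,-11,0,0,0.25],[-22,-11,0,0,0.25],[-18,-9,0,0,0.25],[0,0,-15,0,0.25],[0,0,-15,0,0.25],[0,0,-10,0,0.25],[0,0,-5,0,0.25],[0,0,0,0,0.25]])

```text
time_s: 13.7
ee_pos: [545.1, 104.3, 74.6]
ee_rot: [180.0, 0.1, -3.2]
force: [-1.2, -0.6, 0.8]
gripper_width: 68.6
```

Run:
```python
from h import *
wr('w5')
im=env.grab_frame('side')[:,:,::-1];crop(im,190,150,150,120,5,'s5.png')
```

```text
[545.12444034 104.28449334  74.60864957] [ 1.79982295e+02  5.65420475e-02 -3.15698107e+00] 13.7 [-1.17591874 -0.56267931  0.75822256] 68.56679556310891
```

View pics/s5.png

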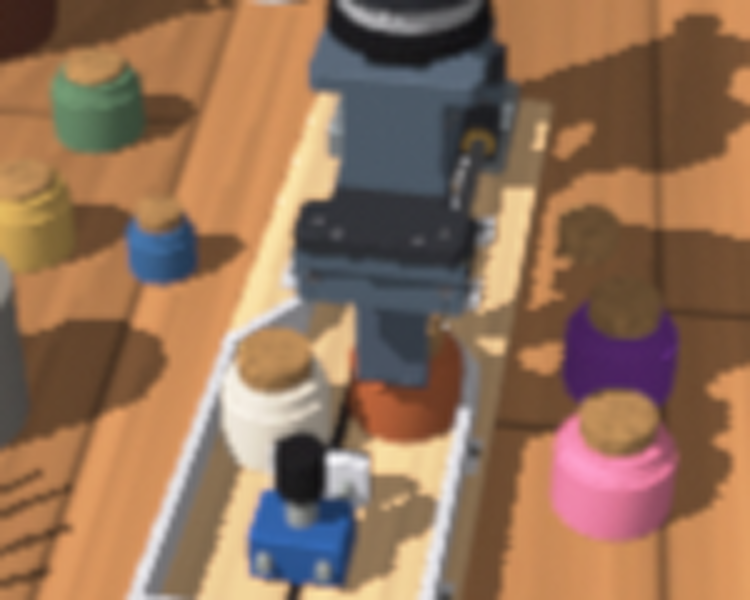

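View pics/w5.png

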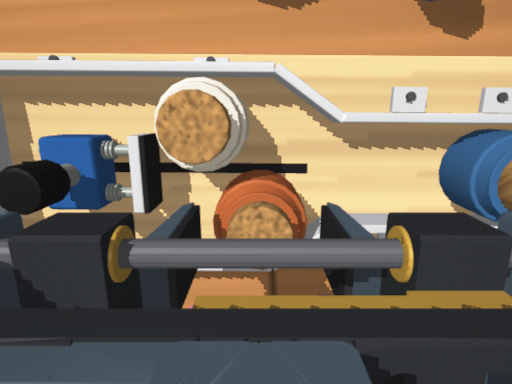

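Emit:
play_rows(increments=[[0,0,0,0,1],[0,0,0,0,1],[0,0,0,0,1],[0,0,0,0,1],[0,0,0,0,1],[0,0,0,0,1],[0.6,-0.6,0,0,1],[1.3,-1.5,0,0,1],[1.9,-2.6,0,0,1],[1.9,-3,0,0,1],[1.9,-3,0,0,1],[1.9,-3,0,0,1]])

```text
time_s: 15.3
ee_pos: [554.8, 90.3, 75.4]
ee_rot: [-180.0, -0.0, -3.2]
force: [0.1, 0.7, 2.9]
gripper_width: 37.8
```

Emit:
play_rows(increments=[[1.9,-3,0,0,1],[1.9,-3,0,0,1],[1.9,-3,0,0,1],[1.9,-3,0,0,1],[1.9,-3,0,0,1],[1.9,-3,0,0,1],[1.9,-3,0,0,1],[1.9,-3,0,0,1],[1.3,-3,0,0,1],[0,-2,0,0,1],[0,0,0,0,1]])

```text
time_s: 16.68
ee_pos: [571.5, 61.1, 75.4]
ee_rot: [180.0, -0.1, -3.2]
force: [0.4, 0.3, 3.8]
gripper_width: 37.4
```

Run:
```python
from h import *
wr('w6')
im=env.grab_frame('side')[:,:,::-1];crop(im,190,150,150,120,5,'s6.png')
```

```text
[571.50645042  61.11611358  75.38851631] [ 1.79973762e+02 -5.63840591e-02 -3.16203904e+00] 16.675 [0.35237741 0.34599814 3.82318334] 37.407704749593364
```

View pics/s6.png

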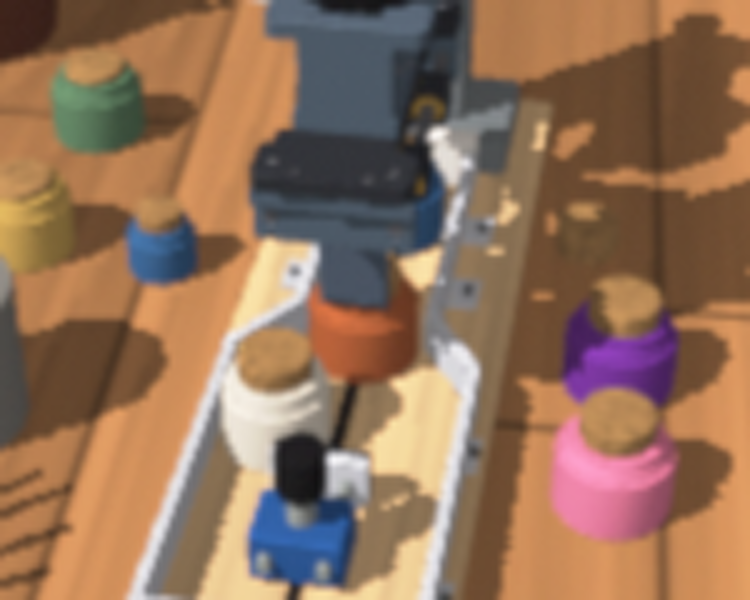

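View pics/w6.png

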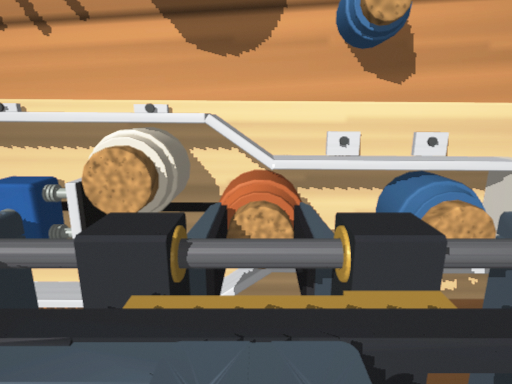

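Emit:
play_rows(increments=[[0,0,0,0,0.3],[0,0,0,0,0.3],[0,0,0,0,0.3],[0,0,15,0,0.3],[0,0,30,0,0.3],[12,25,0,0,0.3],[12,25,0,0,0.3],[11.5,25,0,0,0.3],[0,0,-15,0,0.3],[0,0,-15,0,0.3],[0,0,-10,0,0.3],[0,0,-5,0,0.3],[0,0,0,0,0.3]])

```text
time_s: 18.4
ee_pos: [606.4, 136.0, 74.9]
ee_rot: [180.0, 0.0, -3.2]
force: [1.0, 0.3, -0.1]
gripper_width: 63.9
```

Run:
```python
from h import *
wr('w7')
im=env.grab_frame('side')[:,:,::-1];crop(im,190,150,150,120,5,'s7.png')
```

```text
[606.35317124 136.00002812  74.8634682 ] [ 1.79980667e+02  4.71799908e-02 -3.19819783e+00] 18.4 [ 0.95104307  0.33819817 -0.12179164] 63.91521923549631
```

View pics/s7.png

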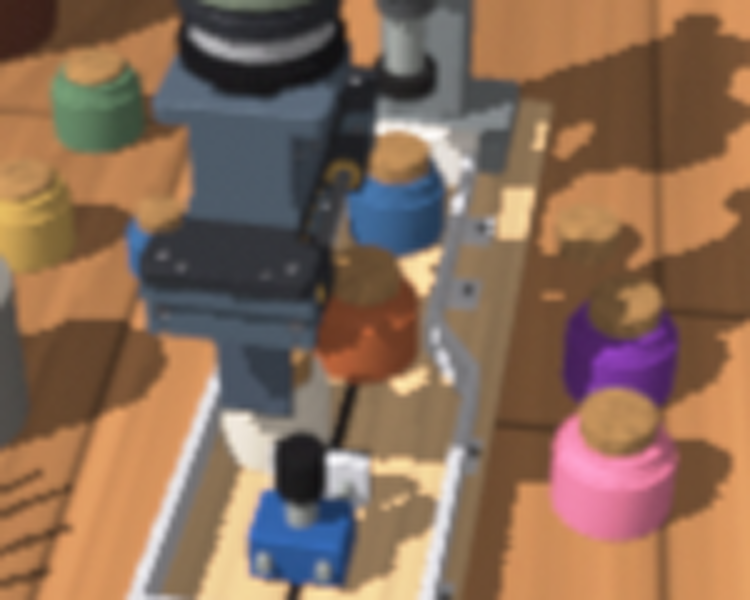

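Emit:
play_rows(increments=[[0,0,0,0,1],[0,0,0,0,1],[0,0,0,0,1],[0,0,0,0,1],[0,0,0,0,1],[-1,-0.2,0,0,1],[-2,-0.5,0,0,1],[-3,-0.7,0,0,1],[-3,-0.7,0,0,1],[-3,-0.7,0,0,1],[-3,-0.7,0,0,1],[-3,-0.7,0,0,1],[-3,-0.7,0,0,1],[-3,-0.7,0,0,1],[-3,-0.7,0,0,1],[-2.5,-0.8,0,0,1],[-1.2,-0.5,0,0,1],[0,0,0,0,1]])

```text
time_s: 20.75
ee_pos: [575.7, 128.8, 75.4]
ee_rot: [180.0, 0.0, -3.2]
force: [-0.1, 0.7, 5.1]
gripper_width: 37.5
```

Emit:
play_rows(increments=[[0,0,0,0,0.45],[0,0,0,0,0.45],[0,0,0,0,0.45],[0,0,15,0,0.45],[0,0,30,0,0.4],[-8,-5,50,0,0.4],[-15,-5,50,0,0.4],[-15,-5,40,0,0.4],[0,0,0,0,0.4],[0,0,0,0,0.4]])

```text
time_s: 22.0
ee_pos: [537.6, 113.8, 260.3]
ee_rot: [180.0, 0.0, -3.2]
force: [0.2, 0.9, -0.7]
gripper_width: 54.7
```

```bash
python3 -c "
from h import *
wr('w8')"
```

```text
[537.57512244 113.81289231 260.33134098] [ 1.79994470e+02  6.11488936e-04 -3.16448258e+00] 22.0 [ 0.19889388  0.89007627 -0.67482033] 54.667408630634455
```

View pics/w8x.png

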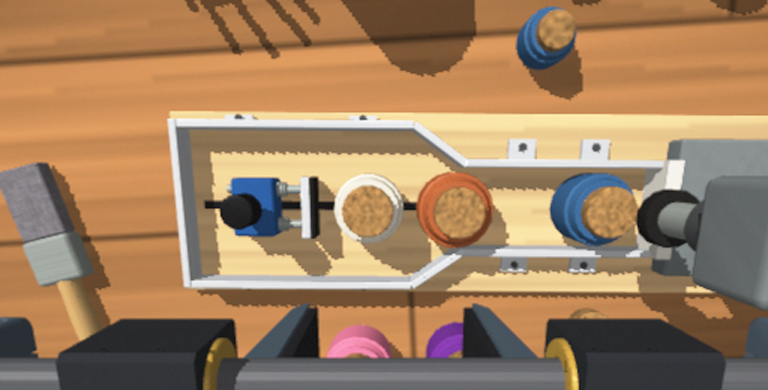

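All three are now in single file on the centre line: white at (369,209), clay at (455,209), blue at (597,209). The pusher head is clear behind them. Back to the knob.

Emit:
play_rows(increments=[[11,26,0,0,0.4],[11,26,-20,0,0.4],[11,27,-30,0,0.4],[10.9,27.2,-30,0,0.4],[0,0,-30,0,0.4],[0,0,-30,0,0.4],[0,0,-20,0,0.4],[0,0,-12,0,0.4],[0,0,-6,0,0.4],[0,0,-4,0,0.4],[0,0,0,0,1],[0,0,0,0,1],[0,0,0,0,1],[0,0,0,0,1],[0,0,0,0,1],[0,0,0,0,1]], newtons=20)

```text
time_s: 24.05
ee_pos: [582.0, 220.0, 78.7]
ee_rot: [180.0, -0.0, -3.2]
force: [-1.2, -1.5, 3.3]
gripper_width: 24.2
```

Emit:
play_rows(increments=[[-0.1,-1,0,0,1],[-0.1,-2,0,0,1],[-0.2,-3,0,0,1],[-0.2,-3,0,0,1],[-0.2,-2,0,0,1],[-0.1,-2,0,0,1],[-0.1,-2,0,0,1],[-0.1,-2,0,0,1],[-0.1,-2,0,0,1],[-0.1,-2,0,0,1],[-0.1,-2,0,0,1],[-0.1,-2,0,0,1],[-0.1,-2,0,0,1],[-0.1,-2,0,0,1],[-0.1,-2,0,0,1]])

```text
time_s: 25.92
ee_pos: [580.2, 190.5, 78.7]
ee_rot: [-179.8, -0.0, -3.2]
force: [-0.4, 4.7, 4.1]
gripper_width: 24.6
```

Run:
```python
from h import *
wr('w9')
im=env.grab_frame('side')[:,:,::-1];crop(im,190,150,150,120,5,'s9.png')
```

```text
[580.17410323 190.53881035  78.70845124] [-1.79843694e+02 -4.08280840e-02 -3.19548893e+00] 25.925 [-0.43567636  4.68540691  4.11607665] 24.609375924327548
```

View pics/w9x.png

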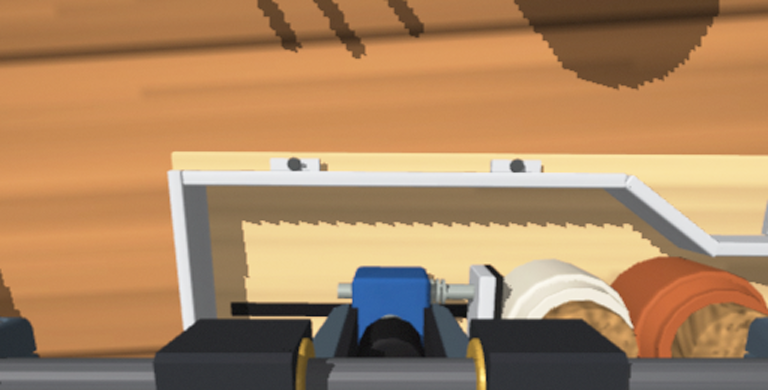

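View pics/s9.png

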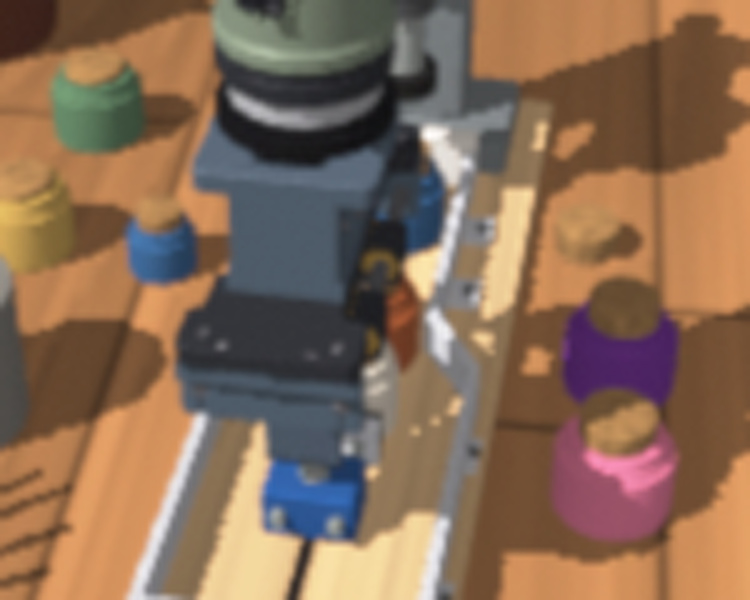

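The head now pushes white, and white has reached clay. The exposed rod length will show the spring. Drag is steady at about 4.7 N.

Emit:
play_rows(increments=[[-0.1,-2,0,0,1],[-0.1,-2,0,0,1],[-0.1,-2,0,0,1],[-0.1,-2,0,0,1],[-0.1,-2,0,0,1],[-0.1,-2,0,0,1],[-0.1,-2,0,0,1],[-0.1,-2,0,0,1],[-0.1,-2,0,0,1],[-0.1,-2,0,0,1],[-0.1,-2,0,0,1],[-0.1,-2,0,0,1]])

```text
time_s: 27.52
ee_pos: [578.7, 166.5, 78.7]
ee_rot: [-179.9, -0.0, -3.2]
force: [-2.1, 6.1, 5.8]
gripper_width: 24.5
```

Emit:
play_rows(increments=[[-0.1,-2,0,0,1],[-0.1,-2,0,0,1],[-0.1,-2,0,0,1],[-0.1,-2,0,0,1],[-0.1,-2,0,0,1],[-0.1,-2,0,0,1]])

```text
time_s: 28.28
ee_pos: [578.0, 154.5, 78.7]
ee_rot: [-179.9, 0.0, -3.2]
force: [-1.9, 6.2, 4.2]
gripper_width: 24.4
```

```bash
python3 -c "
from h import *
wr('w10')"
```

```text
[577.96032557 154.4630391   78.70183318] [-1.79857269e+02  1.48442599e-02 -3.20214086e+00] 28.275 [-1.94589663  6.22590582  4.18026357] 24.364556455389085
```

View pics/w10x.png

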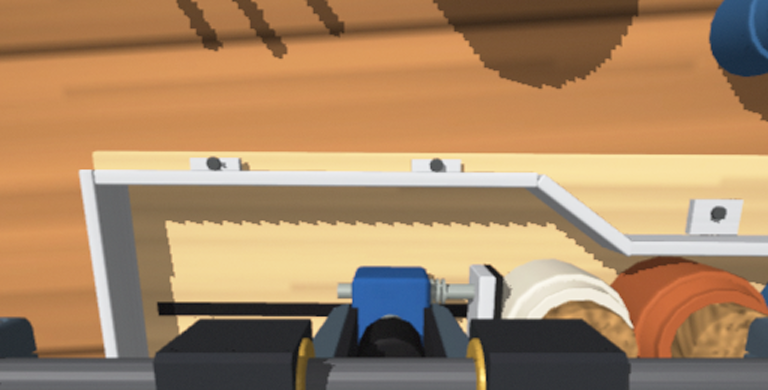

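Emit:
play_rows(increments=[[-0.1,-2,0,0,1],[-0.1,-2,0,0,1],[-0.1,-2,0,0,1],[-0.1,-2,0,0,1],[-0.1,-2,0,0,1],[-0.1,-2,0,0,1],[-0.1,-2,0,0,1],[-0.1,-2,0,0,1],[-0.1,-2,0,0,1],[-0.1,-2,0,0,1]])

```text
time_s: 29.58
ee_pos: [576.7, 134.5, 78.7]
ee_rot: [-179.9, 0.0, -3.2]
force: [-3.1, 5.8, 6.8]
gripper_width: 24.2
```

Emit:
play_rows(increments=[[-0.1,-2,0,0,1],[-0.1,-2,0,0,1],[-0.1,-1,0,0,1],[0,-1,0,0,1]])

```text
time_s: 30.08
ee_pos: [576.3, 128.6, 78.7]
ee_rot: [-179.9, 0.1, -3.2]
force: [-2.2, 6.4, 6.0]
gripper_width: 24.7
```

Emit:
play_rows(increments=[[0,-1,0,0,1],[-0.1,-1,0,0,1],[0,0,0,0,1]])

```text
time_s: 30.45
ee_pos: [576.2, 126.4, 78.7]
ee_rot: [-179.9, 0.1, -3.2]
force: [-2.7, 5.6, 5.8]
gripper_width: 24.2
```

Run:
```python
from h import *
wr('w11')
im=env.grab_frame('side')[:,:,::-1];crop(im,190,150,150,120,5,'s11.png')
```

```text
[576.21969769 126.43596895  78.69986517] [-1.79866833e+02  5.69554367e-02 -3.20900297e+00] 30.45 [-2.6622461   5.60074107  5.80579315] 24.211475485295647
```

View pics/w11x.png

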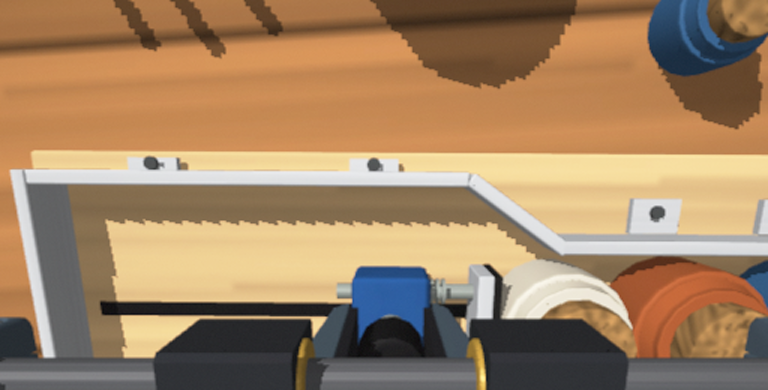

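View pics/s11.png

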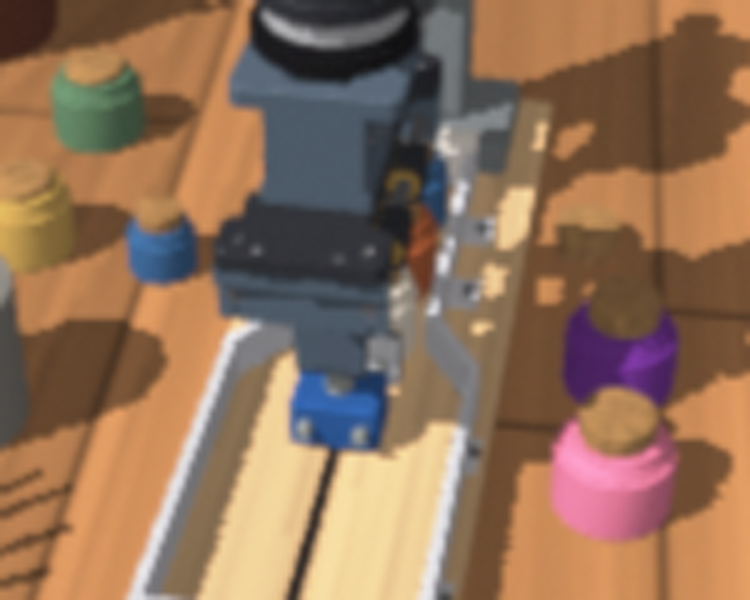

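The rods still show about 40 px, so the spring is not pressed yet and the force is unchanged. I'll creep forward in 1 mm rows and watch Fy.

Emit:
play_rows(increments=[[-0.1,-1,0,0,1],[0,-1,0,0,1]])

```text
time_s: 30.8
ee_pos: [576.1, 124.6, 78.7]
ee_rot: [-179.9, 0.1, -3.2]
force: [-2.3, 6.5, 6.2]
gripper_width: 24.2
```

Emit:
play_rows(increments=[[-0.1,-1,0,0,1],[0,-1,0,0,1]])

```text
time_s: 31.05
ee_pos: [576.0, 122.6, 78.7]
ee_rot: [-179.9, 0.1, -3.2]
force: [-2.9, 6.6, 6.5]
gripper_width: 24.4
```

Emit:
play_rows(increments=[[-0.1,-1,0,0,1]])

```text
time_s: 31.18
ee_pos: [575.9, 121.6, 78.7]
ee_rot: [-179.9, 0.1, -3.2]
force: [-3.3, 5.5, 6.0]
gripper_width: 24.5
```

Emit:
play_rows(increments=[[0,-1,0,0,1]])

```text
time_s: 31.3
ee_pos: [575.8, 120.6, 78.7]
ee_rot: [-179.9, 0.1, -3.2]
force: [-2.6, 7.0, 5.4]
gripper_width: 24.2
```

```bash
python3 -c "
from h import *
wr('w12')"
```

```text
[575.83718005 120.56413595  78.72058266] [-1.79855346e+02  6.68708217e-02 -3.20762901e+00] 31.3 [-2.55075131  7.01350807  5.39758321] 24.168070839614693
```

View pics/w12x.png

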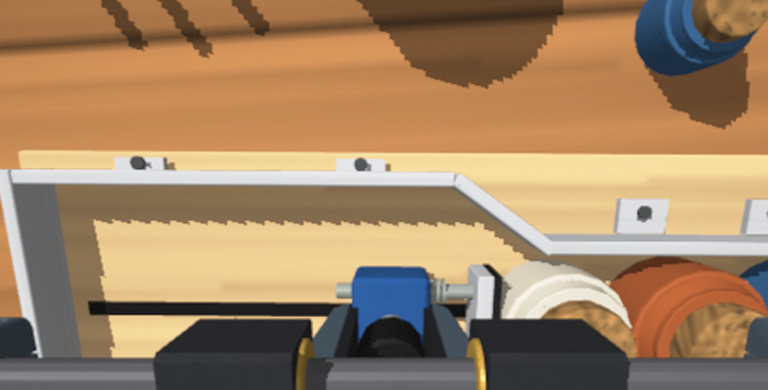

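```bash
cat >> h.py <<'E'
def gap(name):
    im=cv2.imread(f'pics/{name}.png');r=cv2.resize(im[176:206,230:345],None,fx=8,fy=8,interpolation=cv2.INTER_CUBIC)
    h=cv2.cvtColor(r,cv2.COLOR_BGR2HSV)
    b=cv2.inRange(h,(100,120,40),(125,255,255))[60:120];bl=np.where(b.mean(0)>127)[0].max()/8+230
    g=r[16:40].mean((0));bk=h[24:32,:,2].mean(0)  # row ~179-180: floor -> plate(grey) -> black
    sat=h[20:36,:,1].mean(0);x=np.arange(len(sat))/8+230
    k=(x>bl+3);pl=x[k][np.argmax(sat[k]<60)]
    xx=x[(x>pl)];blk=xx[np.argmax(bk[x>pl]<70)]
    print(name,'blueR',bl,'plateL',pl,'rubber',blk,'gap',pl-bl,blk-bl)
E
python3 -c "
from h import *
for n in ('w9','w10','w11','w12'): gap(n)"
```

```text
w9 blueR 286.0 plateL 313.125 rubber 325.75 gap 27.125 39.75
w10 blueR 286.0 plateL 312.875 rubber 325.625 gap 26.875 39.625
w11 blueR 286.25 plateL 312.5 rubber 325.25 gap 26.25 39.0
w12 blueR 286.0 plateL 312.25 rubber 325.0 gap 26.25 39.0
```

Emit:
play_rows(increments=[[-0.1,-1,0,0,1],[0,-1,0,0,1]])

```text
time_s: 31.6
ee_pos: [575.7, 118.5, 78.7]
ee_rot: [-179.9, 0.1, -3.2]
force: [-2.8, 6.7, 6.9]
gripper_width: 24.1
```

```bash
python3 -c "
from h import *
wr('w13');gap('w13')"
```

```text
[575.73495994 118.53504978  78.67652209] [-1.79858051e+02  7.15780152e-02 -3.20903502e+00] 31.6 [-2.84796492  6.71626715  6.88302224] 24.149021055431266
w13 blueR 286.0 plateL 312.125 rubber 324.75 gap 26.125 38.75
```

Emit:
play_rows(increments=[[-0.1,-1,0,0,1],[0,-1,0,0,1]])

```text
time_s: 31.9
ee_pos: [575.6, 116.6, 78.7]
ee_rot: [-179.9, 0.1, -3.2]
force: [-2.5, 6.3, 6.2]
gripper_width: 24.4
```

```bash
python3 -c "
from h import *
wr('w14');gap('w14')"
```

```text
[575.5691346  116.55931819  78.67301175] [-1.79859973e+02  7.84352662e-02 -3.20527078e+00] 31.9 [-2.51095934  6.30816635  6.20968199] 24.387313830602555
w14 blueR 286.0 plateL 312.125 rubber 324.75 gap 26.125 38.75
```

Emit:
play_rows(increments=[[-0.1,-1,0,0,1],[0,-1,0,0,1]])

```text
time_s: 32.2
ee_pos: [575.5, 114.7, 78.7]
ee_rot: [-179.8, 0.1, -3.2]
force: [-3.1, 7.7, 6.3]
gripper_width: 24.0
```

```bash
python3 -c "
from h import *
wr('w15');gap('w15')"
```

```text
[575.48508024 114.74752543  78.6933108 ] [-1.79836435e+02  7.58422766e-02 -3.21564838e+00] 32.2 [-3.09237663  7.70968918  6.31279291] 23.967106215838157
w15 blueR 286.0 plateL 310.5 rubber 323.125 gap 24.5 37.125
```

Emit:
play_rows(increments=[[-0.1,-1,0,0,1],[0,-1,0,0,1]])

```text
time_s: 32.5
ee_pos: [575.4, 113.2, 78.7]
ee_rot: [-179.8, 0.1, -3.2]
force: [-2.6, 8.6, 5.8]
gripper_width: 24.5
```

```bash
python3 -c "
from h import *
wr('w16');gap('w16')
im=env.grab_frame('side')[:,:,::-1];crop(im,190,150,150,120,5,'s16.png')"
```

```text
[575.38596772 113.15656186  78.68552874] [-1.79797268e+02  7.70086296e-02 -3.22883600e+00] 32.5 [-2.62760347  8.55580867  5.80609637] 24.470655040910724
w16 blueR 286.125 plateL 308.5 rubber 321.0 gap 22.375 34.875
```

View pics/s16.png

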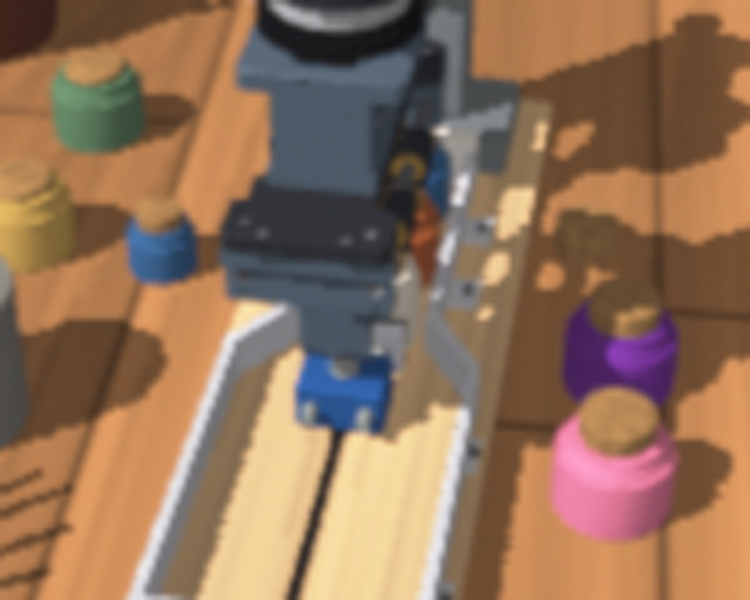

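The row has closed. The rod gap fell by 4.5 px (about 2.8 mm) and the force rose with it. I'll push just over 1 mm more to reach mid-spring.

Emit:
play_rows(increments=[[-0.1,-0.7,0,0,1],[0,-0.6,0,0,1],[0,0,0,0,1],[0,0,0,0,1]])

```text
time_s: 33.1
ee_pos: [575.3, 112.1, 78.7]
ee_rot: [-179.8, 0.1, -3.2]
force: [-1.9, 9.4, 7.3]
gripper_width: 24.3
```

```bash
python3 -c "
from h import *
wr('w17');gap('w17')"
```

```text
[575.34181484 112.07888614  78.69645   ] [-1.79777725e+02  6.88116292e-02 -3.23356368e+00] 33.1 [-1.90731923  9.38513572  7.28199506] 24.30133414509508
w17 blueR 286.0 plateL 306.875 rubber 319.25 gap 20.875 33.25
```

Emit:
play_rows(increments=[[0,0,0,0,0.5],[0,0,0,0,0.5],[0,0,0,0,0.5],[0,0,0,0,0.5],[0,0,10,0,0.5],[0,0,20,0,0.5],[0,0,30,0,0.5],[-2,10,40,0,0.5],[-15,-5,40,0,0.5],[-20,-20,40,0,0.5],[0,0,0,0,0.5],[0,0,0,0,0.5]])

```text
time_s: 34.65
ee_pos: [538.8, 94.8, 258.2]
ee_rot: [-180.0, -0.0, -3.2]
force: [-0.1, -0.4, -0.5]
gripper_width: 45.5
```

```bash
python3 -c "
from h import *
C=wr('w18')
im=env.grab_frame('side')[:,:,::-1];crop(im,190,150,150,120,5,'s18.png')
im=cv2.imread('pics/w18.png');crop(im,200,70,250,120,3,'w18c.png')"
```

```text
[538.83011945  94.76148745 258.24118294] [-1.79994925e+02 -1.02029374e-02 -3.17776286e+00] 34.65 [-0.08160516 -0.4366141  -0.4647113 ] 45.52157382881227
```

View pics/w18x.png

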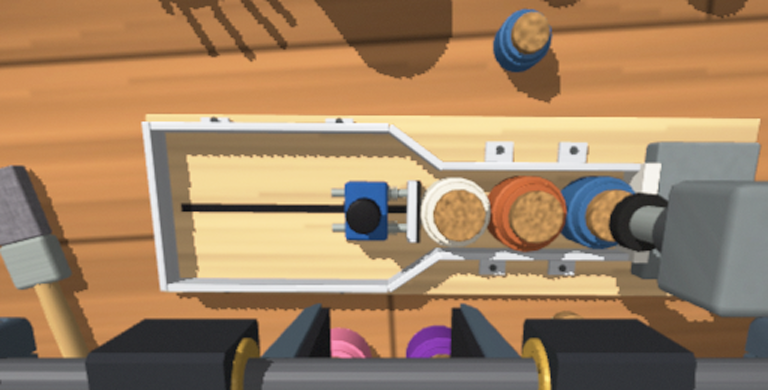

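View pics/s18.png

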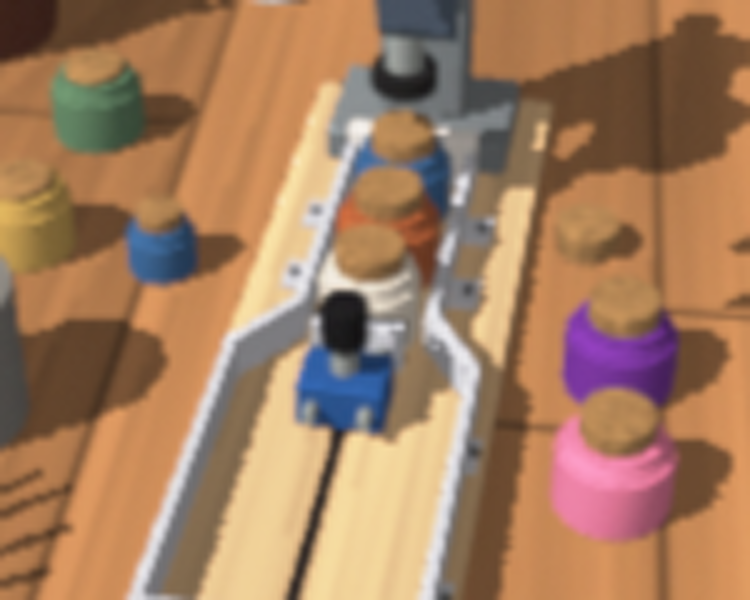

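View pics/w18c.png

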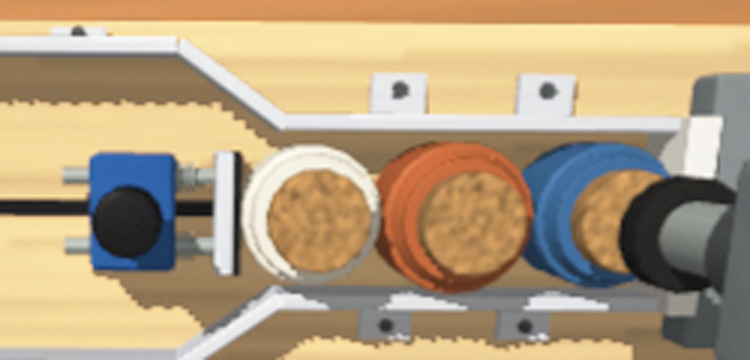

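Row closed: white, clay and blue touch in line up to the stop. I'll check the spring in 3D as the knob-to-rubber distance, which is 48 mm when free.

Run:
```python
from h import *
for n,(kx,ky),(rx,ry) in [('w2',(234,218),(316,212)),('w18',(363,216),(419,212))]:
    p=np.load(n+'.npy');C=cam('wrist',dict(ee_pos=p[:3],ee_rot=p[3:]))
    im=cv2.imread(f'pics/{n}.png');g=cv2.cvtColor(im,cv2.COLOR_BGR2HSV)
    q=lambda u,v:((u+.5)/1.5-.5,(v+.5)/1.5-.5)
    # knob blob: dark around
    m=(g[:,:,2]<50).astype(np.uint8)*255;r=np.zeros_like(m);c=q(kx,ky);cv2.circle(r,(int(c[0]),int(c[1])),16,255,-1)
    k=max(cv2.findContours(cv2.morphologyEx(m&r,cv2.MORPH_OPEN,np.ones((5,5))),0,2)[0],key=cv2.contourArea)
    cc,rr=cv2.minEnclosingCircle(k)
    c=q(rx,ry);row=int(c[1])-10;line=g[row-4:row+5,int(c[0])-16:int(c[0])+10,2].mean(0)
    print(n,'knob',np.round(cc,1),round(rr,1),'line x0',int(c[0])-16,np.round(line).astype(int))
    # carriage blue edges at top z~?
    b=cv2.inRange(g,(100,120,40),(125,255,255));ys,xs=np.where(b[110:170,130:270]>0);print('blue',xs.min()+130,xs.max()+130)
    crop(im,int(q(kx,ky)[0])-40,100,130,90,6,n+'z.png')
```

```text
w2 knob [157.3 144.9] 13.7 line x0 194 [155 155 155 155 172 212 232 231 231 227 179  50  38  30  20  20  49 103
 133 134 136 138 151 160 172 188]
blue 153 186
w18 knob [242.1 143.8] 11.5 line x0 263 [138 140 133 149 152 155 158 155 169 220 239 237 236 236 200  62  40  84
 138 170 204 232 242 243 245 245]
blue 229 258
```

View pics/w2z.png

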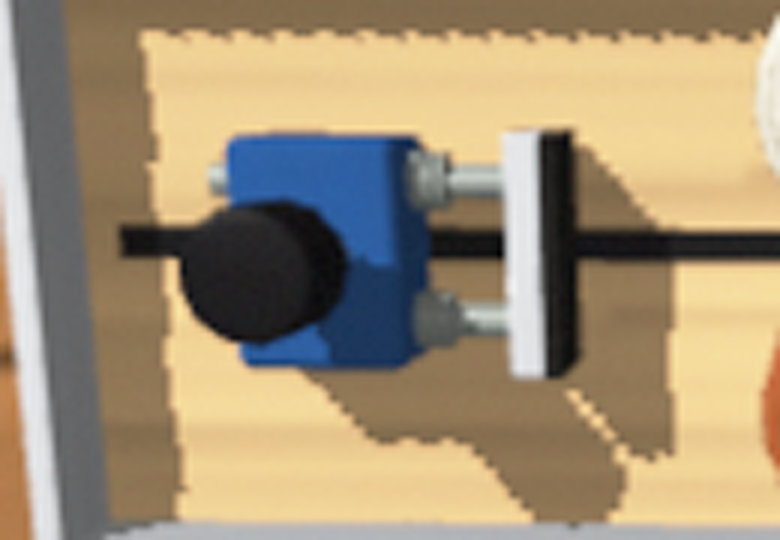

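View pics/w18z.png

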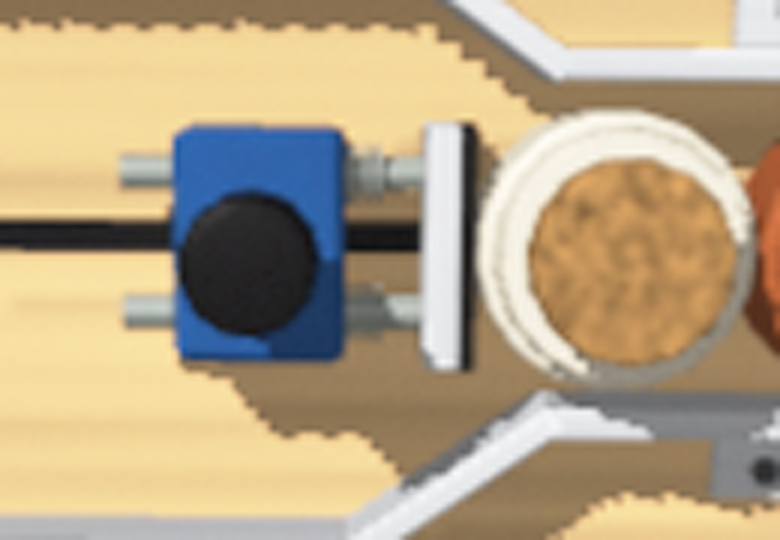

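```bash
python3 - <<'E'
from h import *
for n,k,pl,cR in [('w2',(156.9,145.2),(199.2,140),None),('w18',(242.2,143.7),(271.9,140),None)]:
    p=np.load(n+'.npy');C=cam('wrist',dict(ee_pos=p[:3],ee_rot=p[3:]))
    a=tr(onz(C,k,85));b=tr(onz(C,pl,43));print(n,'knob',a,'plateL',b,'diff',round(b[0]-a[0],1))
E
python3 -c "
from h import *
wr('w19')
im=cv2.imread('pics/w19.png');im0=cv2.imread('pics/w18.png');print(np.abs(im[70:190].astype(int)-im0[70:190]).mean())"
```

```text
w2 knob [-155.1    0.9] plateL [-118.6    2.9] diff 36.5
w18 knob [-48.4   0.2] plateL [-15.8   0.6] diff 32.6
[538.66941261  94.93565134 257.00040544] [ 1.79976253e+02  1.32866673e-01 -3.15641493e+00] 34.75 [-0.55787417 -0.47941858 -0.83462002] 45.777003494758915
4.842409939236111
```

Knob to plate is 36.5 mm free and 32.6 mm now, so the spring is pressed in about 3.9 mm of 8. That matches the rod-gap reading of about 3.8 mm. The arm is clear of everything, so I'm handing in.

```bash
python3 -c "
from workcell import env
print(env.job_done()); print(env.state()['time_s'])"
```

```text
the job is handed in; nothing more can be done
None
the job is handed in; nothing more can be done
```

The three jars are in single file against the stop, held by the pusher with its spring about half pressed in, and the job is handed in at about 35 s. I drew the empty pusher back about 40 mm by its knob before touching a jar, which you hadn't asked for. That let white come back without any load on it.

- **Sorting the jars:** I eased white back about 32 mm, gripping its cork lightly at 6 N. I then slid clay onto the centre line at the mouth and white in behind it.
- **Closing the row:** I pushed the knob forward at up to about 9.4 N along the tray, of which about 5–6 N was sliding drag. Then I let go and raised the arm clear.

**Last checks:**
- **Row:** the last pictures, taken after release, show white, clay and blue upright and in line up to the stop.
- **Spring:** knob to head plate is 32.6 mm, against 36.5 mm free, so it is pressed in about 3.9 mm of its 8. The exposed rods, read just before release, gave about 3.8 mm.
- **Bystanders:** those in view stood where they were; I did not measure them.
- **Less certain:** the ram hides where blue meets the stop in the wrist view, so I took that contact from the force rise and the spring reading. The first side-view reading of the knob was about 6 mm off the wrist view; I used the wrist view, which fitted the given sizes.

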